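# Put the layout block away in the push-latch supply box

## Robot

A 6-joint arm with a two-finger parallel gripper is mounted at the origin on a cart in front of the work surface, level with it; the furniture and walls round the work are solid. World frame = base frame: x ahead of the robot, y to its left, z up, the work surface at z = 0. Lengths are in m, angles in rad, forces in N, time in s.
With the tool pointing down it reaches from about 0.275 to 0.75 m from the base axis. Payload 10.2 kg.
Tool frame: the origin (TCP) lies midway between the tips of the shut fingers; the grasp point (between the pads) lies 19 mm behind it; z points along the fingers, y is the line along which they close (so a half turn about z gives the same grasp; the last joint's range is limited). The gripper opens to 85 mm and grips with 20 to 120 N. Pads are 22 mm wide; open, the fingers measure 114 mm over their backs; the gripper's body (76 mm by 85 mm) begins 54 mm behind the grasp point. The pads swing forward as they close: fully open they stand 13 mm farther back than shut.
Start: joints at [-1.519, 0.313, 1.498, -0, 1.331, -0.223], TCP at [0.142, -0.505, 0.231] pointing down, gripper open.
Joint ranges: [-2.94, 2.94], [-0.97, 2.17], [0.19, 2.56], [-1.23, 4.37], [0.02, 3.11], [-2.88, 2.88]. Speed limits (rad/s): [2.39, 2.39, 3.01, 3.14, 3.14, 3.14].

## Interface

Orientations are given as [roll, pitch, yaw] about the fixed x, y, z axes, in that order (R = Rz(yaw) Ry(pitch) Rx(roll)).
In Python, from cell import read_state, capture, ticket gives the robot as it stands. The module is installed in compiled form; this text tells all that it offers.
- The arm moves only by the tool servo_tool, never from a script. Its argument "commands" is text: rows parted by semicolons, each of 5 numbers parted by spaces: the opening, from 0 (shut) to 1 (fully open), then the shift along the tool's x, y, z in mm, then the turn about the tool's z in degrees. A call has 1 to 12 rows; each row is the pose to reach, as a shift and turn from the pose commanded when the call began, along the tool's axes at that moment; what a row does not reach only later rows make up. A row lasts 1/12 s, in which the tool goes at most 41.7 mm and 7.16 degrees, less where a joint would pass 70% of its speed; a pose out of reach is approached as far as the arm can. A call with a gripper value outside its range is refused whole. The fingers move at their own pace and stop on an object; the grip force is fixed at half the most. Time passes only in rows, so rows that repeat a pose let the fingers close. It gives the time, the measured TCP pose, the force, the opening and the grip force at its end, in the units of the state.
- read_state(): the state, without advancing time (a new reading comes with each control period).
- capture(name): name is "scene" or "side" or "wrist"; returns a dict with "img" (480x640x3 uint8, blue, green, red), "camera_matrix" (3x3 intrinsics, pixels), "xyz" and "orientation" of the camera in the world. Camera axes: x right, y up, looking along -z (the intrinsics and any distortion apply to the point x, -y, -z); pixel columns grow to the right and rows downward; lengths in m; the calibration is good to about 2 mm. A picture is of the moment at which its call begins. There is no depth.
- ticket.hand_in(): hands the job in; it is judged then, once.
The state is a dict: "t": time; "qpos": joint angles; "dq": joint speeds; "effort": joint torques, N m; "tool_pos": TCP position; "tool_rot": TCP orientation; "contact_force": force on the tool from outside, world axes, zero at the start; "moment": the same for the moment, N m; "grip_width": finger opening in m; "finger_force": force on a finger pad.
Only numpy, scipy, OpenCV 4.12 (cv2) and the standard library are available. Lean on these libraries where they do the work, as an engineer would, in place of code of your own. Each camera call takes 0.05 s, during which the arm holds its last target. There are 200 camera calls.

## Task

Put the white layout block away in the wooden supply box. Press the front of the lid all the way down once and let go so that its push latch frees it and it springs wide open, lay the block flat on the floor of the box, then swing the lid down and press it fully home again so that it stays latched shut when you let go. Leave the things standing around where they are.

Things in the scene. Friction and masses are not known exactly. Their poses are not given: they have to be found in the camera images.
- supply_box: Fixed plywood box, 140 (its x) by 190 mm (its y), open-topped under its lid. Origin: centre of its underside, on the table; x runs from the front wall to the hinge side, y to the left seen from the front, z up. Walls 6 mm thick, front and sides 58 mm high, rear 67 mm. Clear inside: x -64 to 64, y -89 to 89 mm; floor top at z = 6 mm.
- box_floor (a point): Middle of the free floor of the box, on the floor: x = 0, y = 25, z = 6 mm in the box's frame. Free floor: x -64 to 64, y -45 to 89 mm. Right of it a steel latch housing fills the front right inner corner: x -64 to -8, y -88 to -45 mm, its top at z = 54 mm.
- lid (a joint): Lid angle, rad: 0 latched shut (level), 1.5 wide open (nearly upright), about -0.08 pressed down to its stop (11 mm at the press plate). Push-push latch: pressed to the stop and let go, a latched lid is freed and a spring swings it open in 1 to 2 s; an open lid pushed down to the same stop and let go stays latched. A press short of the stop changes nothing.
- lid_hinge (a point): Point on the hinge axis, middle of the box's width: x = 76, y = 0, z = 72 mm in the box's frame; fixed. The axis runs along the box's y. Closing takes about 1 N at the front edge of the open lid, 3 to 6 N near shut; 8 to 15 N on the press plate reaches the stop. Works at hand speeds up to 0.1 m/s.
- lid_press (a point): Middle of the upper face of the steel press plate (22 x 70 mm) on the lid's front; moves with the lid. 138 mm from the hinge axis along the lid, 8 mm above it when shut. Lid: wooden panel, 156 mm from hinge axis to front edge, 206 mm wide, 6 mm thick above the hinge plane, with 18 mm skirts at front and sides, outside the walls.
- layout_block: White metal layout block to put away, 22 x 70 x 18 mm (own x, y, z), 0.08 to 0.15 kg, with two dark holes. Origin: centre of its underside; its y is the long axis. It starts flat on the table in front of the box.
- solder_spool: Bystander, loose: solder spool, 62 mm across and 40 mm high, wire tail to its +y; origin under the spool, near its centre.
- oil_bottle: Bystander, loose: small amber bottle with a dark cap, 38 mm across, 95 mm high; origin at the centre of its underside.
- nail_tin: Bystander, loose: round open tin, 61 mm across, 22 mm high; origin at the centre of its underside.

How it is judged:
On the way, in this order (a step that is already met when the one before it is completed fails the run):
1. the latch has been pressed and released and the lid has sprung open (value of joint lid above 1.3 rad), for 0.2 s.
2. the block lies flat on the floor of the box, let go, with the lid still open (x of layout_block in the frame of supply_box between -0.06 and 0.06 m and y of layout_block in the frame of supply_box between -0.085 and 0.085 m and z of layout_block in the frame of supply_box between 0 and 0.032 m and angle between layout_block's own y axis and vertical between 1.42 and 1.72 rad and contact force between layout_block and the fingers below 0.1 N and value of joint lid above 1 rad and linear speed of layout_block below 0.03 m/s), for 0.2 s.
At the end, for the whole second after the job is handed in: The lid is latched shut (within 0.03 rad of 0, still); the block lies at rest in the box, let go: origin within 60 mm (box x) and 85 mm (box y) of the box's centre, at most 32 mm above its underside, long axis level within 0.15 rad. No bystander moved over 30 mm (x of layout_block in the frame of supply_box between -0.06 and 0.06 m and y of layout_block in the frame of supply_box between -0.085 and 0.085 m and z of layout_block in the frame of supply_box between 0 and 0.032 m and angle between layout_block's own y axis and vertical between 1.42 and 1.72 rad and contact force between layout_block and the fingers below 0.1 N and value of joint lid between -0.03 and 0.03 rad and velocity of joint lid between -0.05 and 0.05 rad/s and linear speed of layout_block below 0.02 m/s); the robot touches nothing.
It fails at once if the solder spool is moved more than 30 mm (distance of solder_spool from where it was at the start of the episode above 0.03 m).
It fails at once if the small brown bottle is moved more than 30 mm (distance of oil_bottle from where it was at the start of the episode above 0.03 m).
It fails at once if the tin of nails is moved more than 30 mm (distance of nail_tin from where it was at the start of the episode above 0.03 m).
It also fails if it takes over 67 s, if anything falls off the work surface, if the arm or the gripper's body presses on something with over 40 N, if the wrist force passes 120 N, or if a joint passes its speed limit or range.

## Working session

There is one attempt and no reset: what is moved stays moved. The work goes in short steps, Python scripts to look and compute and a tool call to move; the robot and the scene stay as the last step left them, time stands still between calls to the robot, and variables do not carry over. Pictures are saved under pics/ and viewed, at most 12 in all, crops included, and the job is handed in when it is done.

Besides the shell and the picture viewer there is one more tool, called after "Call:" by a JSON object that holds its "fn" and its "kwargs". servo_tool: Moves the arm, as the interface text tells. Its arguments: {"type":"object","properties":{"commands":{"type":"string"}},"required":["commands"]}

```bash
mkdir -p pics
cat > h.py <<'E'
import numpy as np, cv2
from scipy.spatial.transform import Rotation as R
from cell import read_state, capture, ticket
def rot(o):
    o=np.array(o,float)
    return o if o.shape==(3,3) else (R.from_euler('xyz',o).as_matrix() if o.size==3 else None)
def ray(c,u,v):
    d=np.linalg.inv(c["camera_matrix"])@[u,v,1]; d=d*[1,-1,-1]
    return np.array(c["xyz"]),rot(c["orientation"])@d
def onplane(c,u,v,z):
    o,d=ray(c,u,v); return o+d*(z-o[2])/d[2]
def proj(c,p):
    q=rot(c["orientation"]).T@(np.array(p)-c["xyz"]); q=q*[1,-1,-1]
    w=np.array(c["camera_matrix"])@q; return w[:2]/w[2]
def pull(name,fn):
    c=capture(name); cv2.imwrite("pics/"+fn,c["img"]); np.save("pics/"+fn+".npy",c,allow_pickle=True); return c
def load(fn): return np.load("pics/"+fn+".npy",allow_pickle=True).item()
E
python3 - <<'E'
from h import *
print(read_state())
for n in("scene","side"):
    c=pull(n,n+"0.png"); print(n,{k:v for k,v in c.items() if k!="img"})
E
```

```text
{'t': 0.0, 'qpos': array([-1.51938129e+00,  3.13463989e-01,  1.49843674e+00,  1.94422454e-05,
        1.33100333e+00, -2.23431940e-01]), 'dq': array([-0.00131473,  0.00020263,  0.00129551, -0.00054349, -0.0008874 ,
        0.00188521]), 'effort': array([ 3.31377505e-04, -4.12266719e+01, -2.59740257e+01, -1.36711869e-04,
        4.14709808e-03, -3.56553869e-06]), 'tool_pos': array([ 0.14244823, -0.50503916,  0.23072805]), 'tool_rot': array([-3.14031802e+00, -3.08989719e-04,  2.74842153e-01]), 'contact_force': array([-0.58451176,  0.07777906,  0.82610507]), 'moment': array([ 0.01945467, -0.018776  ,  0.01011694]), 'finger_force': 0.0, 'grip_width': 0.08538151933383314}
scene {'camera_matrix': array([[490.40557967,   0.        , 307.88465746],
       [  0.        , 490.40557967, 241.77207027],
       [  0.        ,   0.        ,   1.        ]]), 'xyz': array([0.25933202, 0.41964341, 0.67793495]), 'orientation': array([ 0.77562038,  0.01775089, -2.57365787])}
side {'camera_matrix': array([[493.83726477,   0.        , 310.10530465],
       [  0.        , 493.83726477, 236.14529547],
       [  0.        ,   0.        ,   1.        ]]), 'xyz': array([ 0.48232826, -0.8707675 ,  0.42047247]), 'orientation': array([ 1.17114527, -0.01428899, -0.15453959])}
```

View pics/scene0.png

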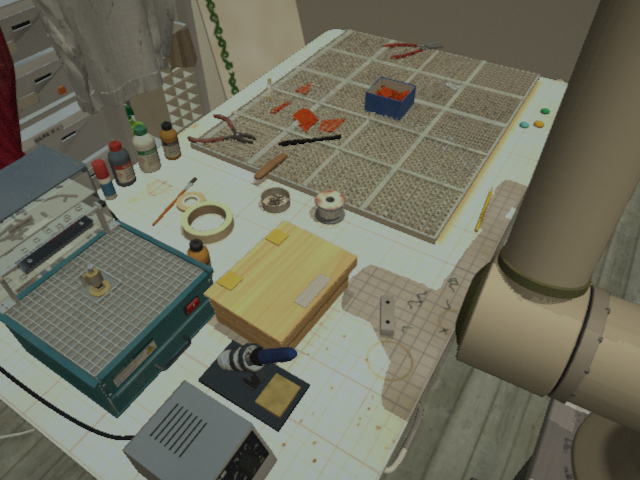

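View pics/side0.png

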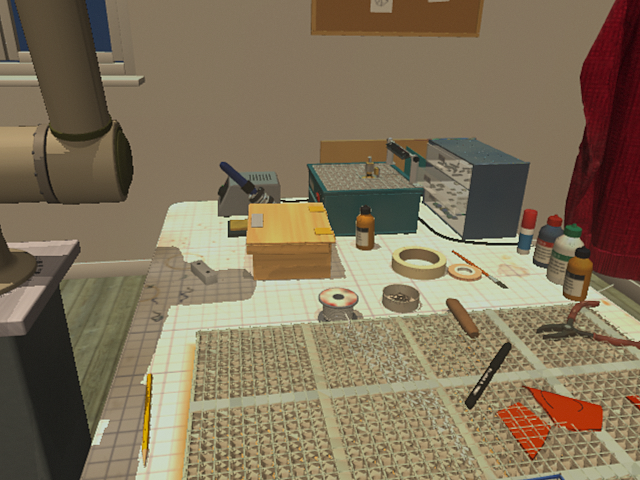

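The scene view shows the lid corners near (357,262), (281,343), (210,293) and (285,222). The plate is at (313,290), the block at (387,315), the spool at (329,205), the tin at (275,200) and the bottle at (199,255). The side view agrees with this layout.

Run:
```python
from h import *
c=load("scene0.png"); s=load("side0.png")
P=[(357,262),(281,343),(210,293),(285,222)]
for p in P: print("lid",onplane(c,*p,.078).round(4))
for p in [(313,290)]: print("plate",onplane(c,*p,.080).round(4))
for p in [(330,212),(275,207),(199,262),(387,315)]: print(onplane(c,*p,.015).round(4))
print("side")
for p in [(247,243),(331,248),(330,204),(252,205)]: print(onplane(s,*p,.078).round(4))
for p in [(203,271)]: print(onplane(s,*p,.018).round(4))
for p in [(258,220)]: print("plate",onplane(s,*p,.080).round(4))
a=cv2.resize(c["img"][200:360,180:430],None,fx=3.2,fy=3.2,interpolation=cv2.INTER_CUBIC)
cv2.imwrite("pics/a.png",a[:600,:800])
b=cv2.resize(s["img"][190:330,180:380],None,fx=4,fy=4,interpolation=cv2.INTER_CUBIC)
cv2.imwrite("pics/b.png",b)
```

```text
lid [ 0.491  -0.0737  0.078 ]
lid [0.5087 0.1199 0.078 ]
lid [0.6548 0.1038 0.078 ]
lid [ 0.6463 -0.091   0.078 ]
plate [0.5204 0.0155 0.08  ]
[ 0.6262 -0.2161  0.015 ]
[ 0.7296 -0.1708  0.015 ]
[0.761  0.0258 0.015 ]
[ 0.4172 -0.048   0.015 ]
side
[ 0.4996 -0.0871  0.078 ]
[ 0.6391 -0.1254  0.078 ]
[0.6805 0.097  0.078 ]
[0.5173 0.1092 0.078 ]
[ 0.4204 -0.0648  0.018 ]
plate [0.5244 0.0155 0.08  ]
```

View pics/a.png

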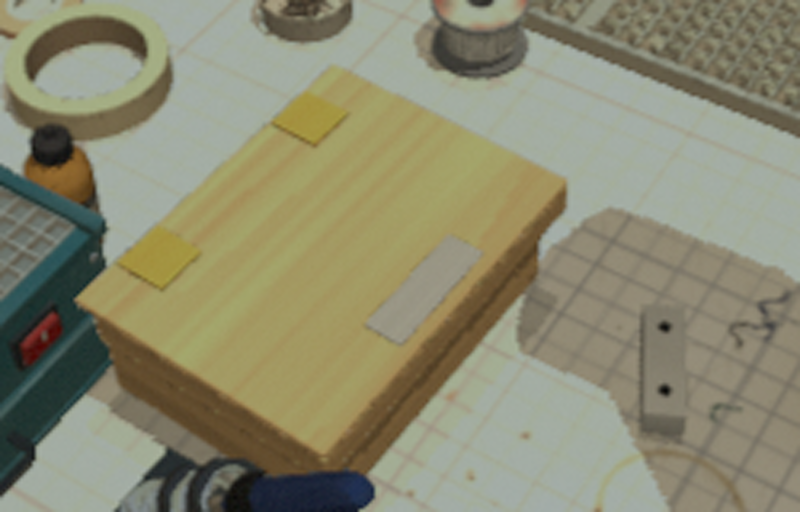

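Run:
```python
from h import *
c=load("scene0.png"); s=load("side0.png")
f=lambda P,z:np.array([onplane(c,180+u/3.2,200+v/3.2,z) for u,v in P])
def rep(n,P,z):
    q=f(P,z); print(n,"ctr",q.mean(0).round(4),"edges",[(round(float(np.hypot(*d[:2])*1e3),1),round(float(np.degrees(np.arctan2(d[1],d[0]))),1)) for d in np.roll(q,-1,0)-q]); return q
print(rep("lid",[(566,182),(322,461),(78,300),(336,66)],.078))
rep("plate",[(452,236),(482,252),(401,343),(366,325)],.080)
rep("block",[(642,305),(683,308),(685,415),(643,413)],.018)
```

```text
lid ctr [0.5786 0.0134 0.078 ] edges [(205.6, 86.8), (153.7, -4.5), (203.9, -93.7), (152.0, 176.1)]
[[ 0.49662419 -0.0836154   0.078     ]
 [ 0.50815094  0.12167468  0.078     ]
 [ 0.66137052  0.10954442  0.078     ]
 [ 0.6483035  -0.09394155  0.078     ]]
plate ctr [0.5202 0.0152 0.08  ] edges [(18.2, 176.5), (68.4, 86.7), (20.0, -0.4), (69.4, -94.7)]
block ctr [ 0.4187 -0.0514  0.018 ] edges [(21.5, -153.6), (67.7, 116.4), (20.8, 28.6), (68.5, -63.0)]
```

View pics/b.png

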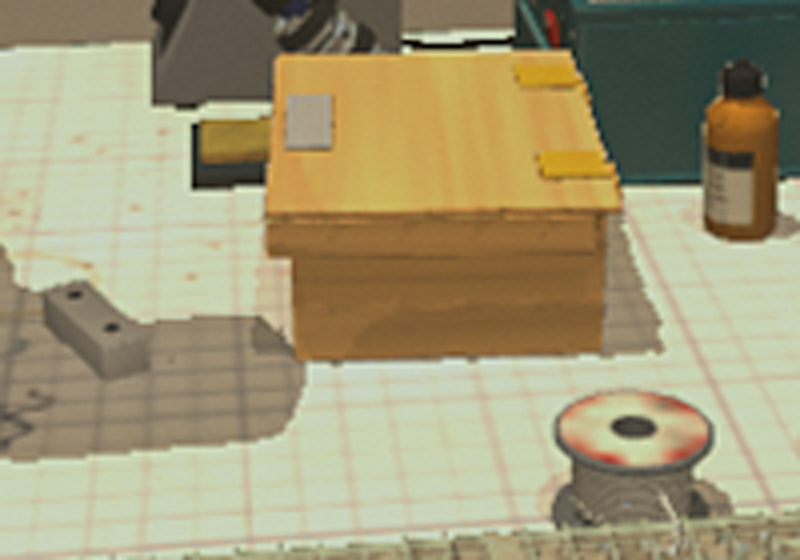

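The lid measures about 205 × 153 mm, the plate 69 × 19 mm and the block 68 × 21 mm, so the heights used are right. The box yaw is about -3.8°, with its origin near (0.581, 0.012). The block is at (0.419, -0.051) with its long axis at 117°.

```bash
cat >> h.py <<'E'
BO=np.array([.5810,.0120,0]); BY=np.radians(-3.8)
def box(x,y,z): # mm in box frame -> world
    c,s=np.cos(BY),np.sin(BY); return BO+np.array([c*x-s*y,s*x+c*y,z])/1e3
def go(targets,base=None):
    st=read_state(); p,r=(st["tool_pos"],st["tool_rot"]) if base is None else base
    M=rot(r); yaw=np.degrees(r[2])
    print("t",round(st["t"],2),"F",st["contact_force"].round(1),"pos",p.round(4),"yaw",round(yaw,1),"grip",round(st["grip_width"],4))
    for t,y in targets: print((M.T@(np.array(t)-p)*1e3).round(1),"turn",round(-((y-yaw+180)%360-180),1))
E
python3 - <<'E'
from h import *
go([(box(-63,0,130),86.2),(box(-63,0,84),86.2)])
E
```

```text
t 0.1 F [-1.  -0.2 -0. ] pos [ 0.1425 -0.5051  0.2308] yaw 15.7 grip 0.0852
[ 503.  -399.6  101.4] turn -70.5
[ 503.  -399.6  147.4] turn -70.5
```

Call:
{"fn": "servo_tool", "kwargs": {"commands": "0 503 -400 60 -70.5;0 503 -400 60 -70.5;0 503 -400 60 -70.5;0 503 -400 60 -70.5;0 503 -400 60 -70.5;0 503 -400 60 -70.5;0 503 -400 60 -70.5;0 503 -400 60 -70.5;0 503 -400 60 -70.5;0 503 -400 60 -70.5;0 503 -400 60 -70.5;0 503 -400 60 -70.5"}}

```text
t: 1.1
tool_pos: [0.4341, -0.0993, 0.1846]
tool_rot: [-3.142, 0.0, 1.506]
contact_force: [0.1, -1.8, -0.7]
grip_width: 0.0002
finger_force: 0.0
```

Run:
```python
from h import *
go([(box(-63,0,110),86.2),(box(-63,0,84),86.2)])
```

```text
t 1.1 F [ 0.1 -1.8 -0.7] pos [ 0.4341 -0.0993  0.1846] yaw 86.3 grip 0.0002
[120.7  76.3  74.6] turn 0.1
[120.7  76.3 100.6] turn 0.1
```

Call:
{"fn": "servo_tool", "kwargs": {"commands": "0 121 76 40 0;0 121 76 40 0;0 121 76 40 0;0 121 76 60 0;0 121 76 80 0;0 121 76 90 0;0 121 76 90 0;0 121 76 90 0"}}

```text
t: 1.77
tool_pos: [0.5171, 0.0139, 0.0952]
tool_rot: [-3.141, 0.0, 1.504]
contact_force: [-0.1, -1.1, 0.2]
grip_width: -0.0002
finger_force: 0.0
```

Run:
```python
from h import *
go([(box(-63,0,84),86.2),(box(-63,0,69),86.2)])
c=pull("scene","s1.png"); w=pull("wrist","w1.png")
cv2.imwrite("pics/s1c.png",np.hstack([cv2.resize(c["img"][180:380,170:430],(520,400)),cv2.resize(w["img"],(280,210))[:0].reshape(0,280,3) if 0 else cv2.copyMakeBorder(cv2.resize(w["img"],(280,210)),0,190,0,0,0)]))
```

```text
t 1.77 F [-0.1 -1.1  0.2] pos [0.5171 0.0139 0.0952] yaw 86.2 grip -0.0002
[ 2.4  0.9 11.2] turn -0.0
[ 2.4  0.9 26.2] turn -0.0
```

View pics/s1c.png

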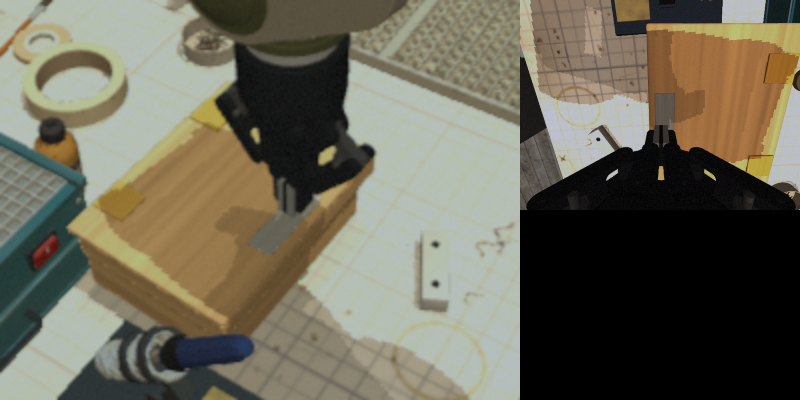

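Both views show the shut fingers standing just above the plate. Now I'll press.

Call:
{"fn": "servo_tool", "kwargs": {"commands": "0 1 1 8 0;0 1 1 14 0;0 1 1 18 0;0 1 1 21 0;0 1 1 24 0;0 1 1 26 0;0 1 1 26 0;0 1 1 26 0"}}

```text
t: 2.53
tool_pos: [0.5183, 0.0152, 0.0689]
tool_rot: [3.141, 0.0, 1.505]
contact_force: [0.1, -2.3, 3.3]
grip_width: -0.0001
finger_force: 1.4
```

Call:
{"fn": "servo_tool", "kwargs": {"commands": "0 0 0 1 0;0 0 0 2 0;0 0 0 3 0;0 0 0 3 0"}}

```text
t: 2.87
tool_pos: [0.5186, 0.0152, 0.0673]
tool_rot: [3.14, 0.0, 1.506]
contact_force: [-5.0, -2.6, 17.6]
grip_width: -0.0004
finger_force: 9.1
```

That is 17.6 N with the tool stalled, so the lid is at its stop. Release and retreat to the front.

Call:
{"fn": "servo_tool", "kwargs": {"commands": "0 0 0 -30 0;0 0 -20 -60 0;0 0 -60 -75 0;0 0 -100 -85 0;0 0 -100 -85 0;0 0 -100 -85 0;1 0 -100 -85 0;1 0 -100 -85 0;1 0 -100 -85 0;1 0 -100 -85 0;1 0 -100 -85 0;1 0 -100 -85 0"}}

```text
t: 3.87
tool_pos: [0.4186, 0.0219, 0.1505]
tool_rot: [-3.141, -0.0, 1.505]
contact_force: [-0.0, 0.3, 0.3]
grip_width: 0.0723
finger_force: 0.0
```

Run:
```python
from h import *
B=[.4187,-.0514]
go([(B+[.1],117),(B+[.003],117)])
c=pull("scene","s2.png");cv2.imwrite("pics/s2c.png",cv2.resize(c["img"][120:380,130:450],(640,520)))
```

```text
t 3.87 F [-0.   0.3  0.3] pos [0.4186 0.0219 0.1505] yaw 86.2 grip 0.0723
[-73.1   5.   50.5] turn -30.8
[-73.2   5.  147.5] turn -30.8
```

View pics/s2c.png

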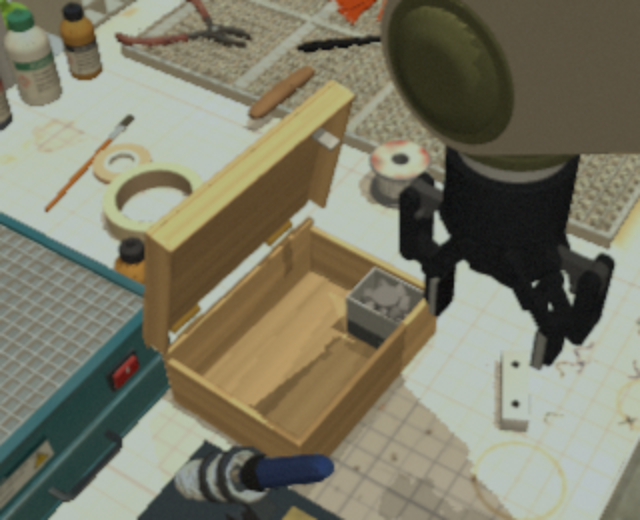

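The lid stands wide open, the housing is at the right front, and the block is undisturbed at crop (514,390). Going to the block.

Call:
{"fn": "servo_tool", "kwargs": {"commands": "1 -73 5 20 -30.8;1 -73 5 50 -30.8;1 -73 5 50 -30.8;1 -73 5 50 -30.8;1 -73 5 50 -30.8;1 -73 5 70 -30.8;1 -73 5 90 -30.8;1 -73 5 90 -30.8"}}

```text
t: 4.58
tool_pos: [0.4171, -0.0507, 0.0584]
tool_rot: [-3.138, -0.004, 2.043]
contact_force: [-0.1, 0.9, 0.0]
grip_width: 0.0858
finger_force: 0.0
```

Run:
```python
from h import *
B=[.4187,-.0514]
go([(B+[.004],117)])
w=pull("wrist","w3.png"); print(w["xyz"],w["orientation"])
print([proj(w,p).round(0) for p in (B+[.018],B+[.0])])
```

```text
t 4.58 F [-0.1  0.9  0. ] pos [ 0.4171 -0.0507  0.0584] yaw 117.0 grip 0.0858
[-1.5  1.3 54.4] turn 0.0
[0.38419454 0.01443011 0.20029288] [-0.29568225  0.00231961  0.47225228]
[array([324., 270.]), array([324., 259.])]
```

View pics/w3.png

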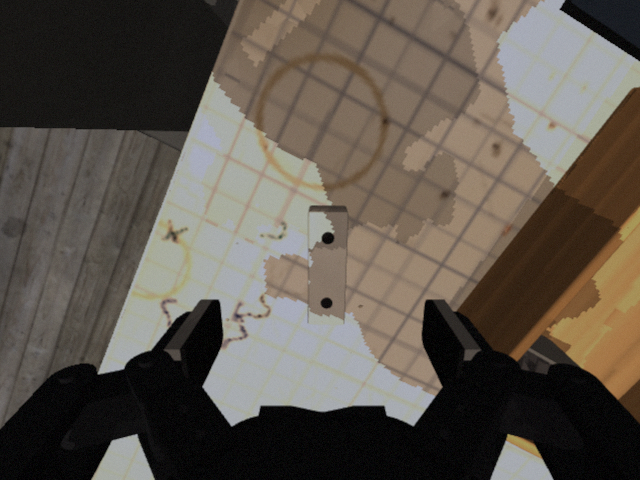

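The wrist view shows the block's holes at (328,238) and (326,303), midway between the fingers and aligned with them. The prediction was (324,270). Descend and grip.

Call:
{"fn": "servo_tool", "kwargs": {"commands": "1 -1 1 30 0;1 -1 1 48 0;1 -1 1 54 0;1 -1 1 54 0;0 -1 1 54 0;0 -1 1 54 0;0 -1 1 54 0;0 -1 1 54 0;0 -1 1 54 0;0 -1 1 54 0;0 -1 1 54 0;0 -1 1 54 0"}}

```text
t: 5.63
tool_pos: [0.4203, -0.0518, 0.0075]
tool_rot: [3.141, 0.001, 2.043]
contact_force: [-1.2, -0.7, 8.5]
grip_width: 0.0205
finger_force: 59.2
```

Call:
{"fn": "servo_tool", "kwargs": {"commands": "0 0 0 -10 0;0 0 0 -40 0;0 0 0 -80 0;0 0 0 -120 0;0 0 0 -125 0;0 0 0 -125 0"}}

```text
t: 6.13
tool_pos: [0.421, -0.0521, 0.1338]
tool_rot: [3.138, 0.004, 2.043]
contact_force: [-0.5, -0.2, -1.7]
grip_width: 0.02
finger_force: 59.3
```

Run:
```python
from h import *
go([(box(-10,25,130),86.2),(box(-10,25,14),86.2)])
w=pull("wrist","w4.png"); s=pull("side","d4.png")
cv2.imwrite("pics/d4c.png",np.hstack([cv2.resize(s["img"][100:330,130:400],(400,340)),cv2.resize(w["img"],(400,340))]))
```

```text
t 6.13 F [-0.5 -0.2 -1.7] pos [ 0.421  -0.0521  0.1338] yaw 117.1 grip 0.02
[ 10.9 175.9   4.3] turn 30.9
[ 11.4 175.5 120.3] turn 30.9
```

View pics/d4c.png

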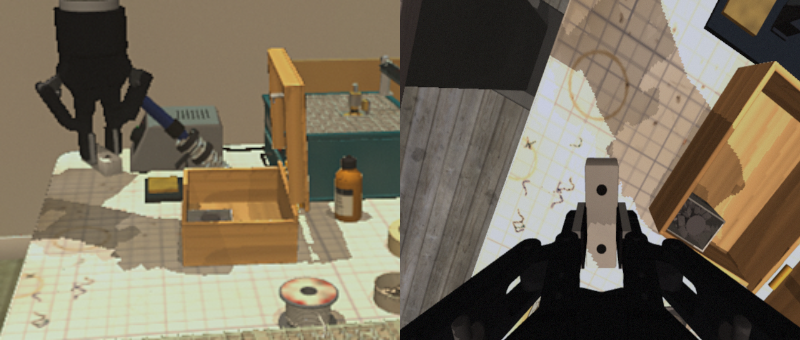

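The block is held level and square. Carry it over the box and go down to a hover.

Call:
{"fn": "servo_tool", "kwargs": {"commands": "0 15 169 0 30.9;0 15 169 0 30.9;0 15 169 0 30.9;0 15 169 0 30.9;0 15 169 0 30.9;0 15 169 30 30.9;0 15 169 60 30.9;0 15 169 80 30.9;0 15 169 80 30.9;0 15 169 80 30.9"}}

```text
t: 7.07
tool_pos: [0.5626, 0.0386, 0.05]
tool_rot: [-3.137, -0.0, 1.503]
contact_force: [-0.2, 0.4, -1.2]
grip_width: 0.0202
finger_force: 59.4
```

Run:
```python
from h import *
go([(box(-18,25,14),86.2)])
s=pull("scene","s5.png");d=pull("side","d5.png")
cv2.imwrite("pics/s5c.png",np.hstack([cv2.resize(s["img"][140:370,170:400],(400,400)),cv2.resize(d["img"][120:320,200:400],(400,400))]))
```

```text
t 7.07 F [-0.2  0.4 -1.2] pos [0.5626 0.0386 0.05  ] yaw 86.1 grip 0.0202
[-0.3  2.3 36. ] turn -0.1
```

View pics/s5c.png

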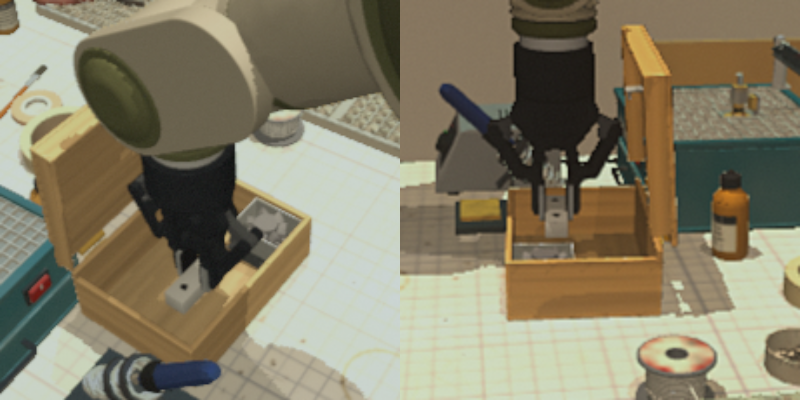

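The block hangs over the free floor, clear of the housing and walls. Lower it and release.

Call:
{"fn": "servo_tool", "kwargs": {"commands": "0 0 1 15 0;0 0 1 26 0;0 0 1 32 0;0 0 1 35 0;0 0 1 35 0;0 0 1 35 0"}}

```text
t: 7.67
tool_pos: [0.5649, 0.0384, 0.0172]
tool_rot: [3.141, 0.0, 1.504]
contact_force: [0.5, 0.5, -1.6]
grip_width: 0.0201
finger_force: 59.5
```

Call:
{"fn": "servo_tool", "kwargs": {"commands": "0 0 0 2 0;0 0 0 4 0;0 0 0 4 0;0 0 0 4 0"}}

```text
t: 8.0
tool_pos: [0.5651, 0.0384, 0.0136]
tool_rot: [3.14, 0.0, 1.504]
contact_force: [-1.0, 0.7, 5.2]
grip_width: 0.0204
finger_force: 60.2
```

Call:
{"fn": "servo_tool", "kwargs": {"commands": "0.5 0 0 0 0;0.5 0 0 0 0;0.5 0 0 -1 0;0.5 0 0 -3 0;0.5 0 0 -10 0;0.5 0 0 -25 0;0.5 0 0 -50 0;0.5 0 0 -90 0;0.5 0 0 -130 0;0.5 0 0 -170 0;0.5 0 0 -200 0;0.5 0 0 -200 0"}}

```text
t: 9.0
tool_pos: [0.5666, 0.0383, 0.2199]
tool_rot: [3.13, 0.001, 1.504]
contact_force: [0.1, 0.1, 0.8]
grip_width: 0.0431
finger_force: 0.0
```

Run:
```python
from h import *
go([(box(-18,0,300),86.2),(box(115,0,300),86.2),(box(115,0,195),86.2)])
w=pull("wrist","w6.png");d=pull("side","d6.png")
cv2.imwrite("pics/s6c.png",np.hstack([cv2.resize(w["img"],(400,300)),cv2.resize(d["img"][50:320,180:540],(400,300))]))
```

```text
t 9.0 F [0.1 0.1 0.8] pos [0.5666 0.0383 0.2199] yaw 86.2 grip 0.0431
[-25.3  -1.  -80.1] turn -0.0
[-25.2 132.  -78.6] turn -0.0
[-25.1 130.8  26.4] turn -0.0
```

View pics/s6c.png

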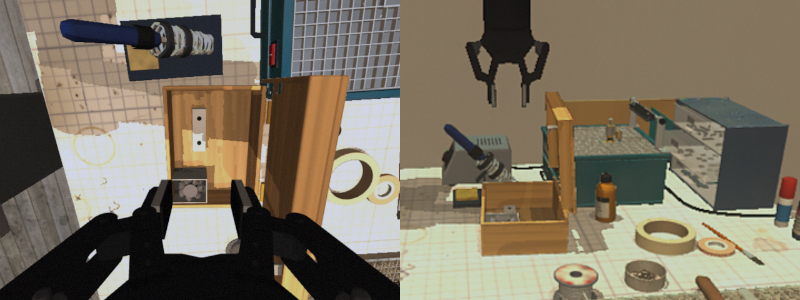

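The wrist view shows the block flat on the floor at (200,130), let go, and the lid upright. Next I'll turn the wrist, pass over the lid and come down behind it.

Call:
{"fn": "servo_tool", "kwargs": {"commands": "0 -25 0 -40 90;0 -25 0 -80 90;0 -25 0 -95 90;0 -25 0 -95 90;0 -25 40 -95 90;0 -25 80 -95 90;0 -25 110 -95 90;0 -25 135 -95 90;0 -25 135 -95 90;0 -25 135 -95 90;0 -25 135 -95 90;0 -25 135 -95 90"}}

```text
t: 10.1
tool_pos: [0.6976, 0.0044, 0.3053]
tool_rot: [-3.141, 0.004, -0.003]
contact_force: [0.5, 0.6, 0.1]
grip_width: -0.0001
finger_force: 0.0
```

Run:
```python
from h import *
go([(box(115,0,250),-3.8),(box(115,0,185),-3.8)]); print(read_state()["qpos"].round(2))
```

```text
t 10.1 F [0.5 0.6 0.1] pos [0.6976 0.0044 0.3053] yaw -0.2 grip -0.0001
[-1.6  0.1 55.3] turn 3.6
[-1.400e+00  1.000e-01  1.203e+02] turn 3.6
[-0.16  0.72  0.67  0.    1.75  1.41]
```

Call:
{"fn": "servo_tool", "kwargs": {"commands": "0 -1 0 30 3.6;0 -1 0 60 3.6;0 -1 0 90 3.6;0 -1 0 118 3.6;0 -1 0 118 3.6;0 -1 0 118 3.6"}}

```text
t: 10.6
tool_pos: [0.6959, 0.0045, 0.188]
tool_rot: [-3.141, 0.005, -0.059]
contact_force: [0.5, 0.3, 1.8]
grip_width: 0.0001
finger_force: 0.0
```

```bash
cat > path.py <<'E'
from h import *
go([])
st=read_state();M=rot(st["tool_rot"])
for a in [90,87,84,81,78,75,72,69,66,63,60,57,54,51,48,45,42,39,36,33,30,27,24,21,18,15,12,9,6,3,0]:
    t=np.radians(a); r=115+34*(1-a/90)
    T=box(76-r*np.cos(t)+6*np.sin(t)+11,0,72+r*np.sin(t)+6*np.cos(t))
    print(a,(M.T@(T-st["tool_pos"])*1e3).round(0).astype(int))
E
python3 path.py
```

```text
t 10.6 F [0.5 0.3 1.8] pos [0.6959 0.0045 0.188 ] yaw -3.4 grip 0.0001
90 [-22   0   1]
87 [-28   0   0]
84 [-34   0  -1]
81 [-41   0  -2]
78 [-47   0  -2]
75 [-54   0  -2]
72 [-60   0  -1]
69 [-67   0  -1]
66 [-73   0   1]
63 [-80   0   2]
60 [-86   0   4]
57 [-93  -1   6]
54 [-99  -1   9]
51 [-105   -1   12]
48 [-111   -1   15]
45 [-117   -1   19]
42 [-123   -1   23]
39 [-129   -1   27]
36 [-134   -1   32]
33 [-139   -1   37]
30 [-144   -1   43]
27 [-149   -1   48]
24 [-153   -1   54]
21 [-157   -1   61]
18 [-161   -1   67]
15 [-165   -1   74]
12 [-168   -1   81]
9 [-171   -1   88]
6 [-173   -1   95]
3 [-175   -1  103]
0 [-177   -1  111]
```

Call:
{"fn": "servo_tool", "kwargs": {"commands": "0 -15 0 0 0;0 -22 0 0 0;0 -28 0 0 0;0 -34 0 -1 0;0 -41 0 -2 0;0 -47 0 -2 0;0 -54 0 -2 0;0 -60 0 -1 0;0 -67 0 -1 0;0 -73 0 1 0;0 -80 0 2 0;0 -86 0 4 0"}}

```text
t: 11.6
tool_pos: [0.6107, 0.0095, 0.1863]
tool_rot: [3.141, -0.001, -0.059]
contact_force: [1.6, 1.1, 0.6]
grip_width: 0.0
finger_force: 1.0
```

Call:
{"fn": "servo_tool", "kwargs": {"commands": "0 -7 0 2 0;0 -13 0 5 0;0 -19 0 8 0;0 -25 0 11 0;0 -31 0 15 0;0 -37 0 19 0;0 -43 0 23 0;0 -48 0 28 0;0 -53 0 33 0;0 -58 0 39 0;0 -63 0 44 0;0 -67 0 50 0"}}

```text
t: 12.6
tool_pos: [0.5435, 0.0135, 0.1354]
tool_rot: [3.142, -0.0, -0.059]
contact_force: [3.3, -0.1, 1.6]
grip_width: 0.0003
finger_force: 1.4
```

```bash
python3 path.py | sed -n '1p;22,$p'
python3 - <<'E'
from h import *
d=pull("side","d7.png");s=pull("scene","s7.png")
cv2.imwrite("pics/s7c.png",np.hstack([cv2.resize(s["img"][120:390,150:420],(400,400)),cv2.resize(d["img"][100:320,180:400],(400,400))]))
E
```

```text
t 12.6 F [ 3.3 -0.1  1.6] pos [0.5435 0.0135 0.1354] yaw -3.4 grip 0.0003
30 [  8  -1 -11]
27 [ 4 -1 -5]
24 [-1 -1  1]
21 [-5 -1  7]
18 [-9 -1 14]
15 [-12  -1  21]
12 [-16  -1  28]
9 [-18  -1  35]
6 [-21  -1  42]
3 [-23  -1  50]
0 [-25  -1  57]
```

View pics/s7c.png

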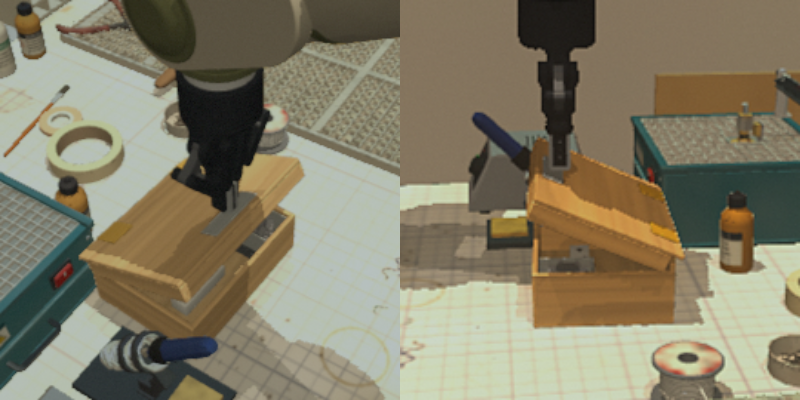

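The lid is following the fingers down, with contact on the press plate. Continue to the stop.

Call:
{"fn": "servo_tool", "kwargs": {"commands": "0 -5 -1 7 0;0 -9 -1 14 0;0 -12 -1 21 0;0 -16 -1 28 0;0 -18 -1 35 0;0 -21 -1 42 0;0 -23 -1 49 0;0 -24 -1 55 0;0 -24 -1 60 0;0 -24 -1 64 0;0 -24 -1 67 0;0 -24 -1 67 0"}}

```text
t: 13.7
tool_pos: [0.5195, 0.016, 0.0683]
tool_rot: [-3.142, 0.002, -0.059]
contact_force: [-1.8, 0.3, 4.8]
grip_width: -0.0006
finger_force: 2.6
```

Call:
{"fn": "servo_tool", "kwargs": {"commands": "0 0 0 1 0;0 0 0 2 0;0 0 0 2 0;0 0 0 2 0"}}

```text
t: 14.03
tool_pos: [0.5196, 0.016, 0.0676]
tool_rot: [3.141, 0.001, -0.059]
contact_force: [-6.8, 0.2, 16.4]
grip_width: 0.0004
finger_force: 8.7
```

Call:
{"fn": "servo_tool", "kwargs": {"commands": "0 0 0 1 0;0 0 0 1 0;0 0 0 1 0"}}

```text
t: 14.28
tool_pos: [0.5197, 0.0159, 0.0672]
tool_rot: [3.141, 0.001, -0.059]
contact_force: [-10.0, 0.9, 23.0]
grip_width: -0.0002
finger_force: 12.0
```

Call:
{"fn": "servo_tool", "kwargs": {"commands": "0 0 0 -5 0;0 0 0 -15 0;0 0 0 -40 0;0 -20 0 -75 0;0 -60 0 -100 0;0 -100 0 -100 0;0 -100 0 -100 0;0 -100 0 -100 0;0 -100 0 -100 0;0 -100 0 -100 0;0 -100 0 -100 0;0 -100 0 -100 0"}}

```text
t: 15.28
tool_pos: [0.4208, 0.0217, 0.1655]
tool_rot: [-3.141, 0.001, -0.059]
contact_force: [-0.3, 0.6, -0.2]
grip_width: -0.0002
finger_force: 0.0
```

Run:
```python
from h import *
go([])
d=pull("side","d8.png");s=pull("scene","s8.png")
a=load("side0.png")["img"];print("lid area diff",cv2.absdiff(a,d["img"])[200:285,245:335].mean())
cv2.imwrite("pics/s8c.png",np.hstack([cv2.resize(s["img"][120:390,150:420],(400,400)),cv2.resize(d["img"][100:320,180:400],(400,400))]))
```

```text
t 15.28 F [-0.3  0.6 -0.2] pos [0.4208 0.0217 0.1655] yaw -3.4 grip -0.0002
lid area diff 9.710152505446622
```

View pics/s8c.png

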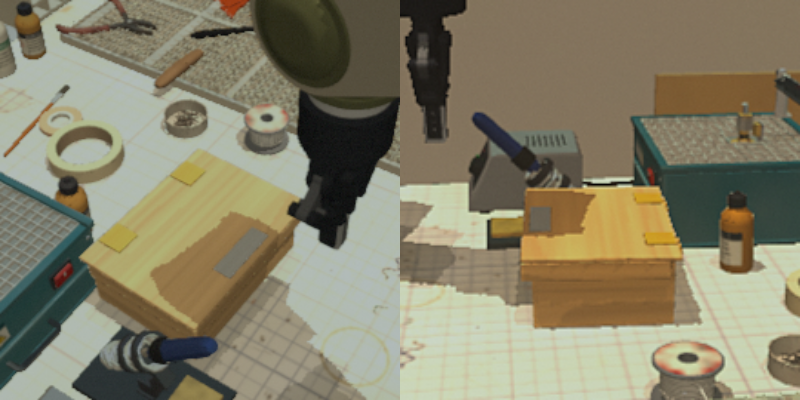

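The lid stays shut and level, the bystanders are in place, and the tool is clear.

```bash
python3 -c "
from cell import ticket
print(ticket.hand_in())"
```

```text
the job is handed in; nothing more can be done
None
```

The white block lies flat on the floor of the supply box, the lid is pressed home and stayed shut when I let go, the bystanders look unmoved, and the job is handed in; no verdict was returned.

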